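# Reset a ratcheting circuit-board rest and set it to its lowest notch

## Task

The tilting board rest stands too steep for the next job. Its ratchet only lets it go up, so lift the panel by its bar handle past the top notch until the pawl trips out, lower it right home on the base and press it down so that the pawl re-arms, then raise it to its lowest notch and leave it propped there. Do not force it against its top buffer or its rest pad, and leave the other things on the bench where they are.

Things in the scene. Friction and masses are not known exactly. Their poses are not given: they have to be found in the camera images.
- stand: Tilting rest for circuit boards, fixed to the bench: grey base plate, 175 x 190 mm, its top at 10 mm, with a hinged panel. Origin on the bench under the base; x runs level from the hinge towards the bar handle, y to the left, z up; base x = -115 to +60 mm, y = -89 to +101 mm. Weight felt at the bar 3 to 4 N with the panel near flat; clicking over the teeth takes about 3 N more.
- hinge (a point): Middle of the hinge line, parallel to the stand's y, at x = -100 mm, z = 45 mm in the stand's frame. All angles of the panel are about it.
- toothed_quadrant (a point): Point on the toothed steel quadrant (left side, y = 77 to 92 mm). A sprung pawl on the panel snaps over centre: IN, it clicks up past six notches and props the panel; OUT, the panel swings free. Notches 0.12 rad apart, lowest at 0.26, top at 0.86, all together up to 0.035 lower or 0.02 higher (hand-clamped, not reported). To seat in one, raise 0.01 to 0.04 past it and let down.
- release_saddle (a point): Rail above the teeth on which a release saddle is clamped by hand (place not reported). It throws the pawl out at a panel angle between about 1.04 and 1.27; up to 5 N more lift, then it falls away. 0.03 to 0.05 rad higher its firm rubber buffer stops the panel: a lift that climbs past 12 N is the buffer. Lowering again then meets no notch.
- rearm_wedge (a point): Steel wedge on the base that throws an OUT pawl in again as the panel is lowered: felt at panel angles from about 0.2 down to 0.07; the weight alone does not do it, push down with up to about 10 N. Below that the panel is free until it lies on the rest pad at 0.
- panel (a joint): Angle of the panel about its hinge in rad: 0 = flat and home on the rest pad, grows as the bar handle is raised. At the start it is propped in its fourth notch at about 0.58 to 0.64. The panel is an aluminium plate 150 x 150 x 5 mm with a black mat; two rails clamp a green circuit board on it (all fixed). Weight of panel and mechanism about 0.7 kg, varies.
- handle_bar (a point): Middle of the panel's bar handle: a straight steel rod 10 mm thick, 84 mm long between its bends, parallel to the hinge, in the plane of the panel and 200 mm from the hinge line; 35 mm clear between the rod and the panel's far edge.
- top_buffer (a joint): Squeeze of the rubber top buffer in m: 0 when the panel does not touch it; 0.0005 is about 17 N of needless lift at the bar handle.
- rest_pad (a joint): Squeeze of the rubber rest pad (100 mm wide, on the base at x = 45 mm) in m: 0 unloaded; 0.003 is about 30 N of downward push at the bar handle.
- solder_spool: green-flanged spool of solder lying on its flange, 61x56x45 mm; bystander, origin at the centre of its underside
- tip_cleaner: round black tub of brass wool, 57 mm across, 35 mm high; bystander, origin at the centre of its underside
- dish: small round white dish with screws, 52 mm across, 10 mm high; bystander, origin at the centre of its underside
- flush_cutters: blue-handled cutters lying flat, 135x59x11 mm; bystander, origin at the centre of its underside
- driver_red: slim red-handled screwdriver lying flat, 156x12x12 mm; bystander, origin at the centre of its underside

How it is judged (in metres and radians):
On the way, in this order (a step that is already met when the one before it is completed fails the run):
1. the panel has been raised above its top notch to the release (value of joint panel above 0.98 rad), for 0.05 s.
2. the panel has been let down and pressed home on its rest pad (value of joint panel below 0.03 rad), for 0.1 s.
At the end, for the whole second after the job is handed in: The panel rests still, propped by its pawl in the lowest notch: panel angle between 0.20 and 0.325 rad, moving less than 0.03 rad/s (value of joint panel between 0.2 and 0.325 rad and velocity of joint panel between -0.03 and 0.03 rad/s); the robot touches nothing.
It fails at once if the panel was forced against its top buffer (more than about 17 N at the bar) (value of joint top_buffer above 0.0005 m).
It fails at once if the panel was forced down on its rest pad (more than about 30 N at the bar) (value of joint rest_pad above 0.003 m).
It fails at once if another thing on the bench was pushed out of its place by more than 30 mm (distance of any of solder_spool, tip_cleaner, dish, flush_cutters, driver_red from where it was at the start of the episode above 0.03 m).
It also fails if it takes over 72 s, if anything falls off the work surface, if the arm or the gripper's body presses on something with over 40 N, if the wrist force passes 120 N, or if a joint passes its speed limit or range.

## Robot

A 6-joint arm with a two-finger parallel gripper is mounted at the origin on a cart in front of the work surface, level with it; the furniture and walls round the work are solid. World frame = base frame: x ahead of the robot, y to its left, z up, the work surface at z = 0. Lengths are in m, angles in degrees, forces in N, time in s.
With the tool pointing down it reaches from about 0.4 to 0.825 m from the base axis. Payload 7 kg.
Tool frame: the origin (TCP) lies at the very end of the fingers, on their centre line; the grasp point (between the pads) lies 19 mm behind it; z points along the fingers, y is the line along which they close (so a half turn about z gives the same grasp; the last joint's range is limited). The gripper opens to 88 mm and grips with 3 to 60 N. Pads are 19 mm wide; open, the fingers measure 130 mm over their backs; the gripper's body (78 mm by 193 mm) begins 47 mm behind the grasp point.
Start: joints at [83.486, 20.546, 0.682, 0, -70.136, -16.507], TCP at [0.264, 0.621, 0.227] pointing down, gripper open.
Joint ranges: [-176.03, 176.03], [-82.01, 121.73], [-58.28, 71.71], [-173.87, 95.51], [-174.79, -0.11], [-173.66, 173.66]. Speed limits (degrees/s): [136.94, 136.94, 172.46, 180, 180, 180].

## Interface

Orientations are given as [roll, pitch, yaw] about the fixed x, y, z axes, in that order (R = Rz(yaw) Ry(pitch) Rx(roll)).
In Python, from plant import ctrl, viewer gives the robot as it stands.
- The arm moves only by the tool servo_tool, never from a script. Its argument "rows" is a list of rows, each a list of 6 numbers: the shift along the world's x, y, z in mm, then the turn, a rotation vector about the world's x, y, z in degrees. A call has 1 to 5 rows; each row shifts and turns the commanded pose from where the row before left it; what a row does not reach is not made up. A row lasts 1/12 s, in which the tool goes at most 41.7 mm and 7.16 degrees, less where a joint would pass 70% of its speed; a pose out of reach is approached as far as the arm can. A call is refused whole if a number of a shift passes 41.7 or a number of a turn 7.16, either way. A call with a gripper value outside its range is refused whole. "fingers" is the finger opening in mm, from 0 to 87.6, set as the call begins (left out, the last holds). The fingers move at their own pace and stop on an object; the grip force is fixed at half the most. Time passes only in rows, so rows that do not move let the fingers close. It gives the time, the measured TCP pose, the force and the opening at its end, in the units of the state.
- ctrl.get_obs(): the state, without advancing time (a new reading comes with each control period).
- viewer.snapshot(name): name is "scene" or "side" or "wrist"; returns (picture, depth): 480x640x3 uint8, red, green, blue; 480x640 float32, m along the optical axis (not along the pixel's ray), 0 where there is no reading.
- viewer.calibration(name): a dict with "fx", "fy", "cx", "cy" (pixels), "origin" and "rotation" of the camera in the world. Camera axes: x right, y up, looking along -z (the intrinsics and any distortion apply to the point x, -y, -z); pixel columns grow to the right and rows downward; lengths in m; the calibration is good to about 2 mm. A picture is of the moment at which its call begins: read the wrist's pose just before it. calibration takes no time and is no camera call; for the wrist camera it gives the pose at the moment of the call.
- ctrl.close_job(): hands the job in, once; it reports no verdict.
The state is a dict: "clock": time; "joint_pos": joint angles; "qvel": joint speeds; "tau": joint torques, N m; "tool_pos": TCP position; "orientation": TCP orientation; "force": force on the tool from outside, world axes, zero at the start; "moment": the same for the moment, N m; "opening": finger opening in m.
Only numpy, scipy, OpenCV 4.12 (cv2) and the standard library are available. Lean on these libraries where they do the work, as an engineer would, in place of code of your own. Each camera call takes 0.05 s, during which the arm holds its last target. There are 200 camera calls.

## Working session

There is one attempt and no reset: what is moved stays moved. The work goes in short steps, Python scripts to look and compute and a tool call to move; the robot and the scene stay as the last step left them, time stands still between calls to the robot, and variables do not carry over. Pictures are saved under pics/ and viewed, on a budget of 10 in all, crops included, one or two more only if the job needs it, and the job is handed in when it is done.

Besides the shell and the picture viewer there is one more tool, called after "Call:" as name(argument=value, ...), one argument or row to a line, values as JSON. servo_tool: Moves the arm, as the interface text tells. Its arguments: {"type":"object","properties":{"rows":{"type":"array","items":{"type":"array","items":{"type":"number"}}},"fingers":{"type":"number"}},"required":["rows"]}

```bash
mkdir -p pics; ls
python3 - <<'E'
from plant import ctrl, viewer
import cv2,numpy as np
o=ctrl.get_obs();print({k:np.round(v,3) for k,v in o.items()})
for n in("scene","side"):
    p,d=viewer.snapshot(n);cv2.imwrite(f"pics/{n}1.png",p[...,::-1]);np.save(f"{n}1.npy",d);c=viewer.calibration(n);np.save(f"{n}c.npy",c,allow_pickle=True);print(n,c)
E
```

```text
pics
{'clock': np.float64(0.0), 'joint_pos': array([ 8.3486e+01,  2.0591e+01,  6.3300e-01, -1.9000e-02, -7.0135e+01,
       -1.6507e+01]), 'qvel': array([-0.09 ,  0.005,  0.037,  0.032,  0.025,  0.033]), 'tau': array([ 0.0000e+00, -5.8272e+01,  2.9307e+01,  6.9970e+00,  7.0000e-03,
       -0.0000e+00]), 'tool_pos': array([0.264, 0.621, 0.226]), 'orientation': array([ 1.79906e+02, -9.00000e-03, -2.30270e+01]), 'force': array([-0.458, -0.298,  1.028]), 'moment': array([-0.013, -0.047,  0.023]), 'opening': np.float64(0.087)}
scene {'fx': 508.6664050015182, 'fy': 508.6664050015182, 'cx': 314.343519732796, 'cy': 236.68020017555244, 'origin': array([ 0.0803176 , -0.40135239,  0.65479268]), 'rotation': array([ 48.2054745 ,   1.03312245, -52.29552572])}
side {'fx': 512.2964797937288, 'fy': 512.2964797937288, 'cx': 317.7702514109726, 'cy': 235.26379006981486, 'origin': array([ 0.0123513 , -0.76549176,  0.47943995]), 'rotation': array([ 67.3295598 ,  -0.68794265, -37.26459686])}
```

View pics/scene1.png

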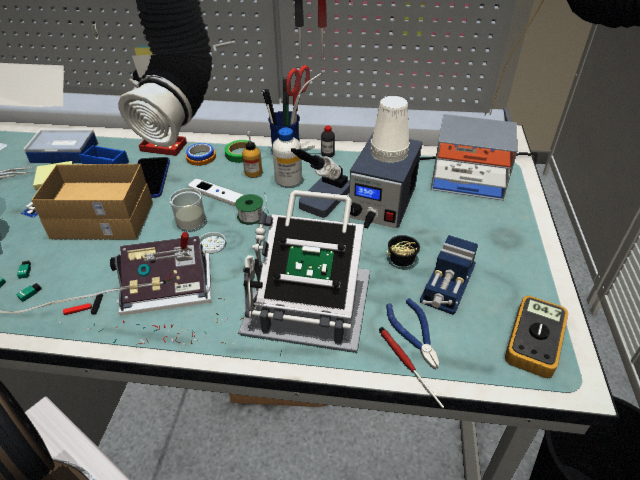

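View pics/side1.png

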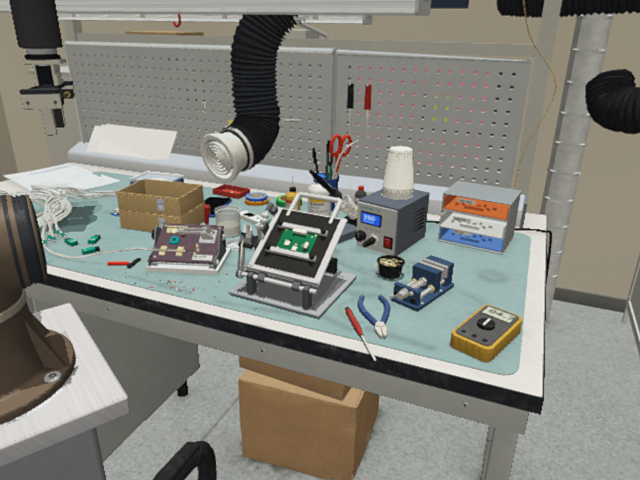

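The scene view shows the stand at about (305,290), with its hinge on the near side and the bar at about (318,195). The side view shows it at about (295,250). Next I deproject these points and enlarge.

```bash
cat > h.py <<'E'
import numpy as np,cv2
from scipy.spatial.transform import Rotation as R
def load(n): return np.load(f"{n}1.npy"),np.load(f"{n}c.npy",allow_pickle=True).item()
def cam(c): return R.from_euler('xyz',c['rotation'],degrees=True).as_matrix(),np.array(c['origin'])
def world(c,d,u,v):
    z=d[v,u];Rm,o=cam(c)
    p=np.stack([(u-c['cx'])/c['fx']*z,-(v-c['cy'])/c['fy']*z,-z],-1)
    return p@Rm.T+o
def proj(c,P):
    Rm,o=cam(c);q=(np.asarray(P)-o)@Rm
    return np.stack([c['cx']+c['fx']*q[...,0]/-q[...,2],c['cy']+c['fy']*q[...,1]/q[...,2]],-1)
E
python3 - <<'E'
from h import *
im=[]
for n,(u,v) in(("scene",(225,175)),("side",(220,180))):
    p=cv2.imread(f"pics/{n}1.png")[v:v+185,u:u+150];im.append(cv2.resize(p,None,fx=2.65,fy=3.2 if 0 else 2.65,interpolation=cv2.INTER_CUBIC))
cv2.imwrite("pics/c1.png",np.hstack(im))
d,c=load("scene")
for q in[(240,333),(360,347),(369,270),(350,300),(290,290),(340,290),(300,235),(340,235),(295,250),(345,255),(320,193),(320,194),(320,195),(300,193),(340,196),(400,248),(410,330),(400,350)]: print(q,d[q[1],q[0]],world(c,d,*q).round(4))
E
```

```text
(240, 333) 0.80555475 [0.3959 0.0062 0.0064]
(360, 347) 0.7886615 [ 0.4914 -0.1581  0.0005]
(369, 270) 0.9021753 [ 0.6335 -0.0816  0.0078]
(350, 300) 0.76851946 [ 0.5097 -0.1242  0.0704]
(290, 290) 0.7834241 [ 0.4698 -0.0396  0.0722]
(340, 290) 0.7734582 [ 0.5113 -0.1044  0.0783]
(300, 235) 0.80496305 [ 0.5368 -0.0077  0.1208]
(340, 235) 0.79528487 [ 0.5695 -0.0619  0.1261]
(295, 250) 0.79516864 [ 0.5139 -0.0156  0.11  ]
(345, 255) 0.78969294 [ 0.5542 -0.0827  0.1065]
(320, 193) 0.81693715 [ 5.993e-01 -4.000e-04  1.626e-01]
(320, 194) 0.8161578 [ 0.598  -0.0014  0.1618]
(320, 195) 0.81444323 [ 0.596  -0.0029  0.1617]
(300, 193) 0.81904095 [0.581  0.0261 0.1619]
(340, 196) 0.8104138 [ 0.6121 -0.0307  0.1623]
(400, 248) 0.9153616 [ 0.6969 -0.1053  0.0269]
(410, 330) 0.8097342 [ 0.5656 -0.2039  0.0017]
(400, 350) 0.7690241 [ 0.5157 -0.2138  0.0123]
```

View pics/c1.png

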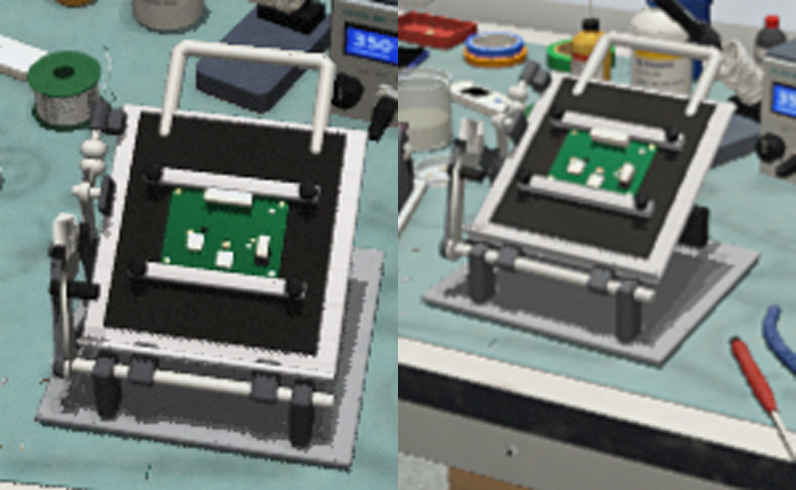

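```bash
cat > fit.py <<'E'
from h import *
from scipy.optimize import least_squares
def S(x,y,yaw,P): return np.asarray(P)@R.from_euler('z',yaw).as_matrix().T+[x,y,0]
def bar(a,yb,e): return [-.1+.2*np.cos(a),yb+e,.045+.2*np.sin(a)]
def pts(p):
    x,y,yaw,a,yb=p
    return S(x,y,yaw,[[-.115,.101,.01],[-.115,-.089,.01],[.06,-.089,.01],bar(a,yb,.044),bar(a,yb,-.044)])
obs={"scene":[(239.3,331),(357.5,347),(369.7,270),(292.9,192.9),(349.3,198.6)],
"side":[(229.1,292),(318.9,315),(355.5,275),(297.4,194.3),(340,198.9)]}
C={n:load(n)[1] for n in obs}
f=lambda p:np.concatenate([(proj(C[n],pts(p))-obs[n]).ravel() for n in obs])
r=least_squares(f,[.52,-.08,.5,.6,0])
print(r.x.round(4),np.degrees(r.x[2]));print(r.fun.reshape(2,5,2).round(1))
x,y,yaw,a,yb=r.x
for ang in(a,0,.26,.86,1.2): print(ang,S(x,y,yaw,[bar(ang,yb,0)]).round(4))
d,c=load("scene")
u,v=np.meshgrid(range(285,350),range(186,206)); m=d[v,u]; P=world(c,d,u,v)[(m>.79)&(m<.83)]
Q=(P-[x,y,0])@R.from_euler('z',yaw).as_matrix()
Q=Q[Q[:,2]>.145];print(len(Q),np.median(Q,0),np.percentile(Q,[3,97],axis=0))
u,v=np.meshgrid(range(270,355),range(215,310)); P=world(c,d,u,v).reshape(-1,3)
Q=(P-[x,y,0])@R.from_euler('z',yaw).as_matrix()
h=Q-[-.1,0,.045]; an=np.arctan2(h[:,2],h[:,0]);print(np.percentile(an,[5,25,50,75,95]))
E
python3 fit.py
```

```text
[ 0.5429 -0.0299  0.475   0.6049 -0.0008] 27.213364630881944
[[[-0.7  0.9]
  [ 1.   1.8]
  [ 0.5 -2. ]
  [ 1.3 -0.8]
  [-1.3 -1.3]]

 [[-1.7 -0.7]
  [-0.   0.3]
  [ 0.6 -0.8]
  [ 1.4 -0.5]
  [-1.   1.4]]]
0.604909339912612 [[ 0.6006 -0.0011  0.1587]]
0 [[0.6322 0.0151 0.045 ]]
0.26 [[0.6262 0.012  0.0964]]
0.86 [[ 0.5703 -0.0167  0.1966]]
1.2 [[ 0.5188 -0.0432  0.2314]]
447 [0.06046624 0.00489641 0.1596343 ] [[ 0.04627546 -0.04603055  0.14919591]
 [ 0.06631752  0.04834498  0.16356062]]
[0.6090205  0.63341956 0.6656692  0.71290509 0.82270848]
```

Run:
```python
from h import *
x,y,yaw,a=.5429,-.0299,.475,.605
Rs=R.from_euler('z',yaw).as_matrix()
T0=R.from_euler('z',np.degrees(yaw)-90,degrees=True)*R.from_euler('x',180,degrees=True)
print(T0.as_matrix().round(2))
Ra=R.from_rotvec(-a*Rs[:,1]); T=Ra*T0
cur=R.from_euler('xyz',[179.9,0,-23.03],degrees=True)
print("rotvec to target",(T*cur.inv()).as_rotvec(degrees=True),(T0*cur.inv()).as_rotvec(degrees=True),T.as_euler('xyz',degrees=True), -Rs[:,1])
z=T.as_matrix()[:,2];b=np.array([.6006,-.0011,.1587])
for k in(.08,.04,0,-.019):print(k,(b-z*k).round(4))
# obstacles
for n in("scene","side"):
    d,c=load(n);u,v=np.meshgrid(range(0,640,2),range(0,480,2));P=world(c,d,u,v)[d[v,u]>.1]
    m=(P[:,0]>.2)&(P[:,0]<1)&(P[:,1]>-.3)&(P[:,1]<.75)&(P[:,2]>.09)
    H={}
    for q in P[m]:
        k=(int(q[0]*10),int(np.floor(q[1]*10)));h=H.setdefault(k,[9,0]);h[0]=min(h[0],q[2]);h[1]=max(h[1],q[2])
    print(n,{k:[round(float(w),2) for w in H[k]] for k in sorted(H)})
    Q=(P-[x,y,0])@Rs;m=(Q[:,0]>.07)&(Q[:,0]<.26)&(abs(Q[:,1])<.1)&(Q[:,2]>.012)
    H={}
    for q in Q[m]:
        k=(int(q[0]*50)*2,int(np.floor(q[1]*50))*2);H[k]=round(float(max(H.get(k,0),q[2])),2)
    print({k:H[k] for k in sorted(H)})
```

```text
[[ 0.46 -0.89 -0.  ]
 [-0.89 -0.46 -0.  ]
 [-0.    0.   -1.  ]]
rotvec to target [ 25.96794289 -24.13702769 -38.50780915] [  0.07473583  -0.06946645 -39.75449447] [-1.45336053e+02  1.27222187e-14 -6.27845047e+01] [ 0.45733845 -0.88929272 -0.        ]
0.08 [ 0.5601 -0.0219  0.2245]
0.04 [ 0.5804 -0.0115  0.1916]
0 [ 0.6006 -0.0011  0.1587]
-0.019 [0.6102 0.0038 0.1431]
scene {(3, 3): [0.09, 0.1], (3, 4): [0.09, 0.1], (3, 5): [0.09, 0.1], (4, -1): [0.09, 0.11], (4, 0): [0.09, 0.14], (4, 1): [0.09, 0.15], (4, 3): [0.09, 0.1], (4, 4): [0.09, 0.1], (4, 5): [0.09, 0.1], (5, -2): [0.09, 0.11], (5, -1): [0.09, 0.16], (5, 0): [0.1, 0.16], (5, 3): [0.09, 0.1], (5, 4): [0.09, 0.21], (5, 5): [0.11, 0.18], (6, -1): [0.14, 0.16], (6, 0): [0.14, 0.18], (6, 1): [0.14, 0.18], (6, 3): [0.11, 0.18], (6, 4): [0.09, 0.23], (6, 5): [0.09, 0.23], (7, -1): [0.09, 0.15], (7, 0): [0.09, 0.17], (7, 1): [0.09, 0.14], (7, 2): [0.09, 0.13], (7, 4): [0.12, 0.34], (7, 5): [0.22, 0.34], (7, 6): [0.13, 0.3], (7, 7): [0.09, 0.3], (8, -1): [0.09, 0.23], (8, 0): [0.11, 0.23], (8, 2): [0.09, 0.21], (8, 3): [0.09, 0.17], 
[... 1988 characters left out ...]
 5): [0.41, 0.43]}
{(14, -8): 0.05, (14, 4): 0.18, (14, 6): 0.18, (16, -10): 0.09, (16, -8): 0.05, (16, -6): 0.05, (16, 0): 0.52, (16, 2): 0.52, (16, 4): 0.18, (16, 6): 0.52, (16, 8): 0.52, (18, -10): 0.52, (18, -8): 0.52, (18, -6): 0.52, (18, -4): 0.52, (18, -2): 0.52, (18, 0): 0.52, (18, 2): 0.52, (18, 4): 0.52, (18, 6): 0.52, (18, 8): 0.52, (20, -10): 0.5, (20, -8): 0.5, (20, -6): 0.5, (20, -4): 0.5, (20, -2): 0.5, (20, 0): 0.5, (20, 2): 0.49, (20, 4): 0.49, (20, 6): 0.49, (20, 8): 0.49, (22, -10): 0.15, (22, -8): 0.12, (22, -6): 0.12, (22, -4): 0.12, (22, -2): 0.02, (22, 0): 0.09, (22, 2): 0.12, (24, -10): 0.22, (24, -8): 0.21, (24, -6): 0.12, (24, -2): 0.02, (24, 0): 0.1, (24, 2): 0.07}
```

Run:
```python
from h import *
d,c=load("side")
for v in(3,8,14,20,30):
  print(v,[(u,world(c,d,u,v).round(2).tolist()) for u in(50,100,150,200,250,300,350,400,430,480) if d[v,u]>0])
d,c=load("scene")
for q in[(150,30),(165,105),(140,110),(200,60),(288,165),(287,135),(315,160),(330,175),(335,195),(250,210)]:print(q,world(c,d,*q).round(3))
```

```text
3 [(50, [0.29, 0.59, 0.51]), (100, [0.4, 0.58, 0.51]), (150, [0.47, 0.46, 0.51]), (200, [0.54, 0.35, 0.51]), (250, [0.6, 0.24, 0.51]), (300, [0.66, 0.14, 0.51]), (350, [0.71, 0.05, 0.51]), (400, [0.76, -0.03, 0.51]), (430, [0.86, -0.02, 0.52]), (480, [2.04, 0.75, 0.56])]
8 [(50, [0.29, 0.58, 0.5]), (100, [0.4, 0.59, 0.5]), (150, [0.48, 0.47, 0.5]), (200, [0.54, 0.35, 0.5]), (250, [0.6, 0.25, 0.5]), (300, [0.66, 0.15, 0.5]), (350, [0.72, 0.06, 0.5]), (400, [0.76, -0.03, 0.5]), (430, [1.0, 0.11, 0.51]), (480, [2.05, 0.75, 0.54])]
14 [(50, [0.29, 0.58, 0.49]), (100, [0.51, 0.99, 0.49]), (150, [0.61, 0.83, 0.49]), (200, [0.7, 0.68, 0.49]), (250, [0.62, 0.28, 0.49]), (300, [0.68, 0.17, 0.49]), (350, [0.73, 0.07, 0.49]), (400, [0.78, -0.02, 0.49]), (430, [1.93, 0.93, 0.52]), (480, [2.04, 0.74, 0.52])]
20 [(50, [0.29, 0.58, 0.47]), (100, [0.52, 1.02, 0.47]), (150, [0.61, 0.84, 0.48]), (200, [0.7, 0.68, 0.48]), (250, [0.74, 0.48, 0.48]), (300, [0.85, 0.41, 0.48]), (350, [0.92, 0.29, 0.48]), (430, [1.94, 0.93, 0.49]), (480, [2.05, 0.74, 0.49])]
30 [(50, [0.28, 0.58, 0.45]), (100, [0.97, 2.62, 0.42]), (150, [1.15, 2.31, 0.42]), (200, [1.32, 2.02, 0.43]), (250, [0.74, 0.47, 0.46]), (300, [1.39, 1.17, 0.44]), (350, [1.74, 1.25, 0.44]), (400, [1.86, 1.04, 0.45]), (430, [1.94, 0.92, 0.45]), (480, [2.04, 0.73, 0.45])]
(150, 30) [0.707 0.516 0.283]
(165, 105) [0.625 0.404 0.184]
(140, 110) [0.604 0.462 0.164]
(200, 60) [0.763 0.444 0.218]
(288, 165) [0.748 0.198 0.058]
(287, 135) [0.76  0.207 0.12 ]
(315, 160) [0.713 0.098 0.127]
(330, 175) [0.757 0.095 0.069]
(335, 195) [ 0.611 -0.022  0.161]
(250, 210) [0.608 0.179 0.036]
```

Call:
servo_tool(
  rows=[
    [14.8, -32.2, 4, 1.3, -1.21, -1.925],
    [14.8, -32.2, 4, 1.3, -1.21, -1.925],
    [14.8, -32.2, 4, 1.3, -1.21, -1.925],
    [14.8, -32.2, 4, 1.3, -1.21, -1.925],
    [14.8, -32.2, 4, 1.3, -1.21, -1.925],
  ],
  fingers=24,
)

```text
clock: 0.52
tool_pos: [0.3383, 0.4584, 0.2462]
orientation: [-171.4, -2.3, -32.9]
force: [-0.6, -0.5, 1.2]
opening: 0.06
```

Call:
servo_tool(
  rows=[
    [14.8, -32.2, 4, 1.3, -1.21, -1.925],
    [14.8, -32.2, 4, 1.3, -1.21, -1.925],
    [14.8, -32.2, 4, 1.3, -1.21, -1.925],
    [14.8, -32.2, 4, 1.3, -1.21, -1.925],
    [14.8, -32.2, 4, 1.3, -1.21, -1.925],
  ],
)

```text
clock: 0.93
tool_pos: [0.4121, 0.2973, 0.2666]
orientation: [-162.5, -3.1, -43.0]
force: [2.2, 0.9, 0.6]
opening: 0.0272
```

Call:
servo_tool(
  rows=[
    [14.8, -32.2, 0, 1.3, -1.21, -1.925],
    [14.8, -32.2, 0, 1.3, -1.21, -1.925],
    [14.8, -32.2, 0, 1.3, -1.21, -1.925],
    [14.8, -32.2, 0, 1.3, -1.21, -1.925],
    [14.8, -32.2, 0, 1.3, -1.21, -1.925],
  ],
)

```text
clock: 1.35
tool_pos: [0.4859, 0.1364, 0.2667]
orientation: [-153.6, -2.3, -53.0]
force: [1.4, 0.9, -1.0]
opening: 0.024
```

Call:
servo_tool(
  rows=[
    [14.8, -32, -8, 1.3, -1.21, -1.925],
    [14.8, -32, -8, 1.3, -1.21, -1.925],
    [14.8, -32, -8, 1.3, -1.21, -1.925],
    [14.8, -32, -9, 1.3, -1.21, -1.925],
    [14.8, -32, -9, 1.3, -1.21, -1.925],
  ],
)

```text
clock: 1.77
tool_pos: [0.5602, -0.0233, 0.2245]
orientation: [-145.0, -0.1, -62.9]
force: [1.5, 0.4, 0.4]
opening: 0.0237
```

Call:
servo_tool(
  rows=[
    [0, 0, 0, 0, 0, 0],
    [0, 0, 0, 0, 0, 0],
  ],
)

```text
clock: 1.93
tool_pos: [0.56, -0.0252, 0.2233]
orientation: [-145.3, 0.0, -63.2]
force: [0.2, -0.3, 0.0]
opening: 0.024
```

Run:
```python
from plant import ctrl, viewer
from h import *
o=ctrl.get_obs();print(o['clock'],o['tool_pos'],o['orientation'],o['joint_pos'],o['force'])
im=[]
for n in("side","wrist"):
    p,d=viewer.snapshot(n);c=viewer.calibration(n);im.append(p[...,::-1]);np.save(n+"1.npy",d);np.save(n+"c.npy",c,allow_pickle=True);print(c)
cv2.imwrite("pics/w2.png",np.hstack([cv2.resize(im[0][90:390,160:420],(520,600)),cv2.resize(im[1],None,fx=.4375,fy=.4375).repeat(1,0)[:280] if 0 else cv2.copyMakeBorder(cv2.resize(im[1],(280,210)),0,390,0,0,0)]))
cv2.imwrite("pics/wrist2.png",im[1])
```

```text
1.9333 [ 0.55997937 -0.02523605  0.22328421] [-1.45296945e+02  4.91850141e-02 -6.31805626e+01] [  9.40957714  -4.0707132  -30.78100473 -19.22871174 -31.28360364
  31.0278881 ] [ 0.24266224 -0.30869645  0.04602029]
{'fx': 512.2964797937288, 'fy': 512.2964797937288, 'cx': 317.7702514109726, 'cy': 235.26379006981486, 'origin': array([ 0.0123513 , -0.76549176,  0.47943995]), 'rotation': array([ 67.3295598 ,  -0.68794265, -37.26459686])}
{'fx': 403.8163041037049, 'fy': 403.8163041037049, 'cx': 320.55848697017217, 'cy': 235.51659444092903, 'origin': array([ 0.51794317, -0.13913872,  0.35401529]), 'rotation': array([ -18.09447933,   34.75693415, -152.88093631])}
```

View pics/wrist2.png

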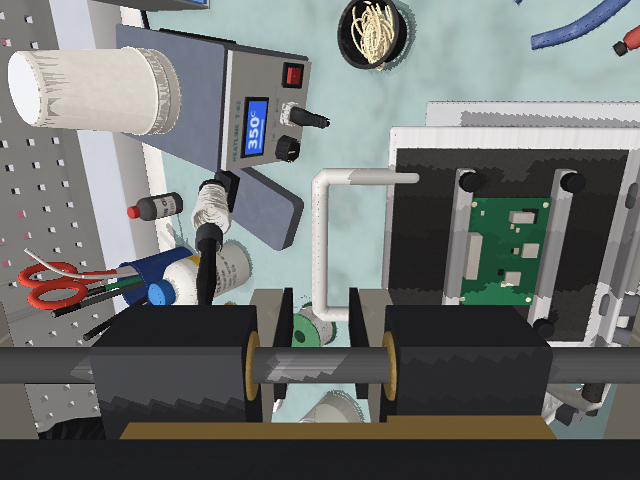

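View pics/w2.png

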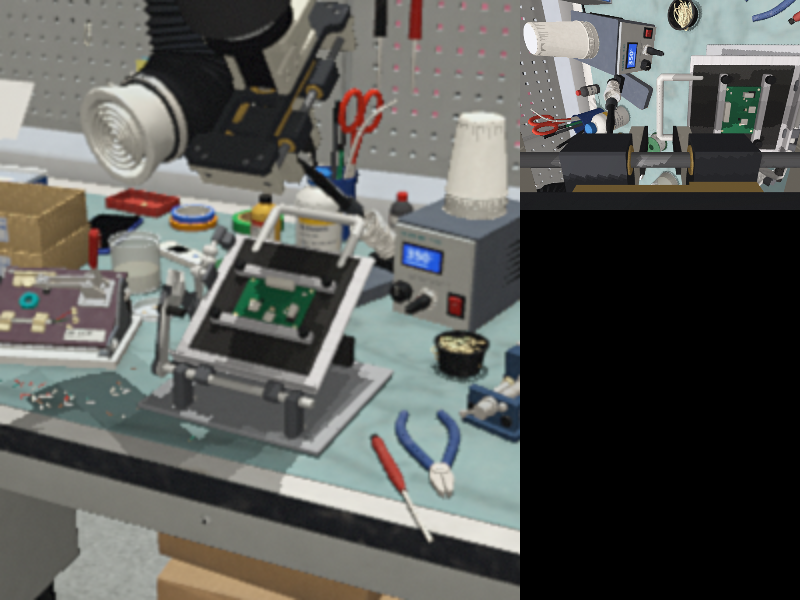

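Run:
```python
from h import *
d,c=load("wrist")
T=R.from_euler('xyz',[-145.297,.049,-63.18],degrees=True).as_matrix();t=np.array([.55998,-.02524,.22328])
for q in[(319,185),(319,200),(319,230),(319,260),(319,290),(319,308),(400,178),(450,142),(420,142),(470,115),(620,115)]:
    w=world(c,d,*q);print(q,w.round(4),"tool",(T.T@(w-t)).round(4))
print(proj(c,[[.6006-.457*s,-.0011+.889*s,.1587] for s in(-.042,0,.042)]))
print(proj(c,t), T.T@(cam(c)[1]-t))
print(proj(c,t-T[:,2]*.01))
```

```text
(319, 185) [ 0.6167 -0.0376  0.1622] tool [ 0.0367 -0.0023  0.0759]
(319, 200) [ 0.6131 -0.0291  0.1613] tool [ 0.0274 -0.0023  0.0769]
(319, 230) [ 0.6041 -0.0131  0.1623] tool [ 0.0091 -0.0022  0.0757]
(319, 260) [0.5956 0.005  0.1615] tool [-0.0109 -0.0021  0.0767]
(319, 290) [0.5863 0.0237 0.161 ] tool [-0.0317 -0.0021  0.0772]
(319, 308) [0.5801 0.0343 0.1621] tool [-0.044  -0.002   0.0759]
(400, 178) [ 0.5839 -0.0592  0.1359] tool [0.0411 0.0448 0.0753]
(450, 142) [ 0.5743 -0.0867  0.1171] tool [0.0614 0.0728 0.0787]
(420, 142) [ 0.587  -0.0802  0.1264] tool [0.0613 0.0557 0.0792]
(470, 115) [ 0.5973 -0.0887  0.01  ] tool [0.0737 0.1175 0.1779]
(620, 115) [ 0.5112 -0.1345  0.0094] tool [0.0756 0.198  0.1229]
[[319.13858183 180.0604596 ]
 [319.29504924 246.63599575]
 [319.436215   306.70081199]]
[323.16423212 301.97223386] [ 0.08256805 -0.00138094 -0.1581529 ]
[323.28994181 313.34527213]
```

Run:
```python
from h import *
T=R.from_euler('xyz',[-145.297,.049,-63.18],degrees=True).as_matrix()
print(T.round(3),T@np.array([-3,-2,91]))
```

```text
[[ 0.451 -0.734  0.508]
 [-0.892 -0.37   0.257]
 [-0.001 -0.569 -0.822]] [ 46.3206067   26.85073473 -73.67115744]
```

Call:
servo_tool(
  rows=[
    [9.3, 5.4, -14.7, 0, 0, 0],
    [9.3, 5.4, -14.7, 0, 0, 0],
    [9.3, 5.4, -14.7, 0, 0, 0],
    [9.2, 5.3, -14.8, 0, 0, 0],
    [9.2, 5.3, -14.8, 0, 0, 0],
  ],
)

```text
clock: 2.45
tool_pos: [0.6063, 0.0081, 0.1511]
orientation: [-145.1, -0.1, -62.5]
force: [-0.3, 0.2, 0.5]
opening: 0.0239
```

Call:
servo_tool(
  rows=[
    [0, 0, 0, 0, 0, 0],
    [0, 0, 0, 0, 0, 0],
  ],
)

```text
clock: 2.62
tool_pos: [0.6057, 0.0074, 0.1504]
orientation: [-145.3, -0.0, -62.5]
force: [-0.5, 0.3, 0.5]
opening: 0.0243
```

Run:
```python
from plant import ctrl, viewer
from h import *
o=ctrl.get_obs();print(o['clock'],o['tool_pos'],o['orientation'],o['joint_pos'],o['force'])
p,d=viewer.snapshot("wrist")
q,_=viewer.snapshot("scene")
cv2.imwrite("pics/w3.png",np.hstack([p[120:440,170:490,::-1],cv2.resize(q[120:360,200:400,::-1],None,fx=1.334,fy=1.334)[:320]]))
```

```text
2.6167 [0.60571583 0.00740496 0.15043833] [-1.45262274e+02 -5.42006762e-03 -6.25459616e+01] [ 11.83433401   5.5713741  -30.49076248 -24.19843471 -21.96976498
  35.56590933] [-0.47186548  0.30806064  0.45087728]
```

View pics/w3.png

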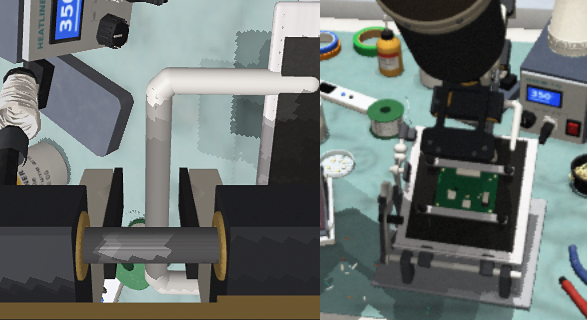

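Call:
servo_tool(
  rows=[
    [0, 0, 0, 0, 0, 0],
    [0, 0, 0, 0, 0, 0],
    [0, 0, 0, 0, 0, 0],
    [0, 0, 0, 0, 0, 0],
  ],
  fingers=0,
)

```text
clock: 3.05
tool_pos: [0.6043, 0.0044, 0.15]
orientation: [-145.3, 0.0, -62.8]
force: [-4.9, -2.3, 0.0]
opening: 0.0088
```

```bash
cat > arc.py <<'E'
# cumulative arc deltas in mm from angle a to b, n rows, tilt gain g (deg rot)
import sys,numpy as np
a,b,n,g=float(sys.argv[1]),float(sys.argv[2]),int(sys.argv[3]),float(sys.argv[4])
ex=np.array([.8893,.4573,0]);ez=np.array([0,0,1])
def P(t): # TCP: bar + 10mm along tool z, tilt = .6047+g*(t-.605)
    k=.6047+g*(t-.605)
    return 200*(np.cos(t)*ex+np.sin(t)*ez)+10*(np.sin(k)*ex-np.cos(k)*ez)
t=np.linspace(a,b,n+1);p=np.array([P(x) for x in t])
r=np.degrees(g*(b-a)/n)*np.array([.4573,-.8893])
for i in range(n): print(round(t[i+1],3),np.diff(p,axis=0)[i].round(1),r.round(2))
E
python3 arc.py .605 .905 15 .5; python3 arc.py .905 1.265 24 .5
```

```text
0.625 [-2.  -1.   3.3] [ 0.26 -0.51]
0.645 [-2.  -1.   3.3] [ 0.26 -0.51]
0.665 [-2.1 -1.1  3.2] [ 0.26 -0.51]
0.685 [-2.2 -1.1  3.2] [ 0.26 -0.51]
0.705 [-2.2 -1.1  3.1] [ 0.26 -0.51]
0.725 [-2.3 -1.2  3.1] [ 0.26 -0.51]
0.745 [-2.3 -1.2  3. ] [ 0.26 -0.51]
0.765 [-2.4 -1.2  3. ] [ 0.26 -0.51]
0.785 [-2.4 -1.2  2.9] [ 0.26 -0.51]
0.805 [-2.5 -1.3  2.9] [ 0.26 -0.51]
0.825 [-2.5 -1.3  2.8] [ 0.26 -0.51]
0.845 [-2.6 -1.3  2.8] [ 0.26 -0.51]
0.865 [-2.6 -1.3  2.7] [ 0.26 -0.51]
0.885 [-2.7 -1.4  2.6] [ 0.26 -0.51]
0.905 [-2.7 -1.4  2.6] [ 0.26 -0.51]
0.92 [-2.1 -1.1  1.9] [ 0.2  -0.38]
0.935 [-2.1 -1.1  1.9] [ 0.2  -0.38]
0.95 [-2.1 -1.1  1.8] [ 0.2  -0.38]
0.965 [-2.1 -1.1  1.8] [ 0.2  -0.38]
0.98 [-2.2 -1.1  1.7] [ 0.2  -0.38]
0.995 [-2.2 -1.1  1.7] [ 0.2  -0.38]
1.01 [-2.2 -1.1  1.7] [ 0.2  -0.38]
1.025 [-2.2 -1.1  1.6] [ 0.2  -0.38]
1.04 [-2.2 -1.2  1.6] [ 0.2  -0.38]
1.055 [-2.3 -1.2  1.6] [ 0.2  -0.38]
1.07 [-2.3 -1.2  1.5] [ 0.2  -0.38]
1.085 [-2.3 -1.2  1.5] [ 0.2  -0.38]
1.1 [-2.3 -1.2  1.4] [ 0.2  -0.38]
1.115 [-2.3 -1.2  1.4] [ 0.2  -0.38]
1.13 [-2.4 -1.2  1.4] [ 0.2  -0.38]
1.145 [-2.4 -1.2  1.3] [ 0.2  -0.38]
1.16 [-2.4 -1.2  1.3] [ 0.2  -0.38]
1.175 [-2.4 -1.2  1.2] [ 0.2  -0.38]
1.19 [-2.4 -1.2  1.2] [ 0.2  -0.38]
1.205 [-2.4 -1.3  1.2] [ 0.2  -0.38]
1.22 [-2.5 -1.3  1.1] [ 0.2  -0.38]
1.235 [-2.5 -1.3  1.1] [ 0.2  -0.38]
1.25 [-2.5 -1.3  1. ] [ 0.2  -0.38]
1.265 [-2.5 -1.3  1. ] [ 0.2  -0.38]
```

```bash
python3 arc.py .605 .905 3 0;python3 arc.py .905 1.265 6 0; python3 -c "
import sys
print('F_tangent=-(F.t), t=(-sin*.889,-sin*.457,cos)')"
```

```text
0.705 [-10.8  -5.6  15.9] [ 0. -0.]
0.805 [-12.2  -6.3  14.6] [ 0. -0.]
0.905 [-13.4  -6.9  13.1] [ 0. -0.]
0.965 [-8.6 -4.4  7.1] [ 0. -0.]
1.025 [-8.9 -4.6  6.5] [ 0. -0.]
1.085 [-9.3 -4.8  5.9] [ 0. -0.]
1.145 [-9.6 -4.9  5.3] [ 0. -0.]
1.205 [-9.8 -5.1  4.6] [ 0. -0.]
1.265 [-10.1  -5.2   4. ] [ 0. -0.]
F_tangent=-(F.t), t=(-sin*.889,-sin*.457,cos)
```

Call:
servo_tool(
  rows=[
    [-2.1, -1.1, 3.3, 0, 0, 0],
    [-2.1, -1.1, 3.2, 0, 0, 0],
    [-2.2, -1.1, 3.2, 0, 0, 0],
    [-2.2, -1.1, 3.1, 0, 0, 0],
    [-2.3, -1.2, 3.1, 0, 0, 0],
  ],
)

```text
clock: 3.47
tool_pos: [0.5937, -0.0008, 0.1658]
orientation: [-145.3, 0.1, -62.8]
force: [-4.2, -0.5, -8.9]
opening: 0.0091
```

Call:
servo_tool(
  rows=[
    [-2.4, -1.2, 3.0, 0, 0, 0],
    [-2.4, -1.2, 3.0, 0, 0, 0],
    [-2.4, -1.3, 2.9, 0, 0, 0],
    [-2.5, -1.3, 2.9, 0, 0, 0],
    [-2.5, -1.3, 2.8, 0, 0, 0],
  ],
)

```text
clock: 3.88
tool_pos: [0.5818, -0.0069, 0.1805]
orientation: [-145.3, 0.1, -62.8]
force: [-2.8, 2.1, -14.1]
opening: 0.0093
```

Call:
servo_tool(
  rows=[
    [-2.6, -1.3, 2.7, 0, 0, 0],
    [-2.6, -1.4, 2.7, 0, 0, 0],
    [-2.7, -1.4, 2.6, 0, 0, 0],
    [-2.7, -1.4, 2.6, 0, 0, 0],
    [-2.8, -1.4, 2.5, 0, 0, 0],
  ],
)

```text
clock: 4.3
tool_pos: [0.5685, -0.0137, 0.1939]
orientation: [-145.3, 0.0, -62.8]
force: [-5.4, 3.1, -13.0]
opening: 0.0088
```

```bash
cat > st.py <<'E'
from plant import ctrl
from h import *
o=ctrl.get_obs();Rs=R.from_euler('z',.475).as_matrix()
T=R.from_euler('xyz',o['orientation'],degrees=True).as_matrix()
b=o['tool_pos']-.01*T[:,2]
q=(b-[.5429,-.0299,0])@Rs-[-.1,0,.045]
a=np.arctan2(q[2],q[0]);F=o['force']@Rs
print("t",round(o['clock'],2),"ang",a.round(4),"rad",np.hypot(q[0],q[2]).round(4),"y",q[1].round(4),"Ftan",(-F[0]*np.sin(a)+F[2]*np.cos(a)).round(2),"Frad",(F[0]*np.cos(a)+F[2]*np.sin(a)).round(2),"Fy",F[1].round(2),"j",o['joint_pos'].round(1),o['opening'].round(4))
E
python3 st.py
```

```text
Traceback (most recent call last):
  File "st.py", line 8, in <module>
    print("t",round(o['clock'],2),"ang",a.round(4),"rad",np.hypot(q[0],q[2]).round(4),"y",q[1].round(4),"Ftan",(-F[0]*np.sin(a)+F[2]*np.cos(a)).round(2),"Frad",(F[0]*np.cos(a)+F[2]*np.sin(a)).round(2),"Fy",F[1].round(2),"j",o['joint_pos'].round(1),o['opening'].round(4))
                                                                                                                                                                                                                                                        ^^^^^^^^^^^^^^^^^^
AttributeError: 'float' object has no attribute 'round'
```

```bash
sed -i "s/,o\['opening'\].round(4)//" st.py; python3 st.py
```

```text
t 4.3 ang 0.9008 rad 0.2004 y 0.0027 Ftan -5.49 Frad -12.29 Fy 5.24 j [ 10.5  -1.3 -31.9 -21.1 -27.4  32.8]
```

Call:
servo_tool(
  rows=[
    [-1.9, -0.8, 1.3, 0, 0, 0],
    [-1.9, -0.8, 1.3, 0, 0, 0],
    [-1.9, -0.8, 1.3, 0, 0, 0],
    [-1.9, -0.7, 1.2, 0, 0, 0],
    [-1.9, -0.7, 1.2, 0, 0, 0],
  ],
)

```text
clock: 4.72
tool_pos: [0.5602, -0.0178, 0.201]
orientation: [-145.2, -0.0, -62.8]
force: [-3.1, 0.2, -11.5]
opening: 0.0089
```

```bash
python3 st.py
```

```text
t 4.72 ang 0.9591 rad 0.2006 y 0.0029 Ftan -4.38 Frad -10.99 Fy 1.57 j [ 10.2  -2.6 -32.3 -20.7 -28.2  32.5]
```

Call:
servo_tool(
  rows=[
    [-1.8, -0.9, 1.3, 0, 0, 0],
    [-1.8, -0.9, 1.3, 0, 0, 0],
    [-1.8, -0.9, 1.3, 0, 0, 0],
    [-1.8, -0.9, 1.3, 0, 0, 0],
    [-1.8, -0.9, 1.3, 0, 0, 0],
  ],
)

```text
clock: 5.13
tool_pos: [0.5514, -0.0222, 0.2077]
orientation: [-145.1, -0.0, -62.8]
force: [-2.1, 2.3, -13.1]
opening: 0.0088
```

```bash
python3 st.py
```

```text
t 5.13 ang 1.0181 rad 0.2008 y 0.003 Ftan -6.18 Frad -11.54 Fy 3.05 j [  9.7  -3.9 -32.6 -20.5 -29.3  32.6]
```

Call:
servo_tool(
  rows=[
    [-1.2, -0.5, 0.4, 0, 0, 0],
    [-1.2, -0.6, 0.4, 0, 0, 0],
    [-1.2, -0.6, 0.4, 0, 0, 0],
  ],
)

```text
clock: 5.38
tool_pos: [0.5486, -0.0237, 0.2097]
orientation: [-145.0, -0.1, -62.8]
force: [-0.9, 3.9, -9.1]
opening: 0.009
```

```bash
python3 st.py
```

```text
t 5.38 ang 1.0367 rad 0.2008 y 0.0029 Ftan -5.44 Frad -7.31 Fy 3.89 j [  9.5  -4.3 -32.7 -20.5 -29.6  32.7]
```

Call:
servo_tool(
  rows=[
    [-1.1, -0.5, 0.5, 0, 0, 0],
    [-1.1, -0.5, 0.5, 0, 0, 0],
    [-1.1, -0.5, 0.5, 0, 0, 0],
  ],
)

```text
clock: 5.63
tool_pos: [0.5458, -0.0251, 0.2116]
orientation: [-145.0, -0.1, -62.8]
force: [1.4, 4.7, -4.9]
opening: 0.0089
```

```bash
python3 st.py
```

```text
t 5.63 ang 1.0553 rad 0.2008 y 0.003 Ftan -5.4 Frad -2.62 Fy 3.55 j [  9.4  -4.8 -32.8 -20.5 -29.8  32.8]
```

Call:
servo_tool(
  rows=[
    [-1.1, -0.5, 0.6, 0, 0, 0],
    [-1.1, -0.5, 0.6, 0, 0, 0],
    [-1.1, -0.5, 0.6, 0, 0, 0],
  ],
)

```text
clock: 5.88
tool_pos: [0.5427, -0.0266, 0.2135]
orientation: [-145.0, -0.1, -62.8]
force: [4.8, 6.4, -7.2]
opening: 0.009
```

```bash
python3 st.py
```

```text
t 5.88 ang 1.0748 rad 0.2009 y 0.003 Ftan -9.71 Frad -2.9 Fy 3.51 j [  9.2  -5.2 -32.9 -20.5 -30.2  32.8]
```

Call:
servo_tool(
  rows=[
    [-0.8, -0.4, 0.4, 0, 0, 0],
    [-0.8, -0.4, 0.5, 0, 0, 0],
  ],
)

```text
clock: 6.05
tool_pos: [0.5413, -0.0273, 0.2144]
orientation: [-144.9, -0.1, -62.8]
force: [4.6, 5.7, -6.9]
opening: 0.0088
```

```bash
python3 st.py
```

```text
t 6.05 ang 1.0842 rad 0.201 y 0.0031 Ftan -9.17 Frad -2.91 Fy 2.96 j [  9.1  -5.4 -32.9 -20.5 -30.3  32.9]
```

Call:
servo_tool(
  rows=[
    [-0.8, -0.4, 0.4, 0, 0, 0],
    [-0.8, -0.4, 0.4, 0, 0, 0],
  ],
)

```text
clock: 6.22
tool_pos: [0.5398, -0.0281, 0.2153]
orientation: [-144.9, -0.1, -62.8]
force: [4.7, 7.3, -7.9]
opening: 0.0088
```

```bash
python3 st.py
```

```text
t 6.22 ang 1.0932 rad 0.201 y 0.0031 Ftan -10.3 Frad -3.6 Fy 4.37 j [  9.1  -5.6 -33.  -20.5 -30.5  32.9]
```

Call:
servo_tool(
  rows=[
    [-0.8, -0.4, 0.4, 0, 0, 0],
  ],
)

```text
clock: 6.3
tool_pos: [0.5391, -0.0284, 0.2157]
orientation: [-144.9, -0.1, -62.8]
force: [5.5, 7.0, -7.6]
opening: 0.0091
```

```bash
python3 st.py
```

```text
t 6.3 ang 1.0979 rad 0.201 y 0.0031 Ftan -10.67 Frad -3.05 Fy 3.69 j [  9.   -5.7 -33.  -20.5 -30.6  32.9]
```

Call:
servo_tool(
  rows=[
    [-0.8, -0.4, 0.3, 0, 0, 0],
  ],
)

```text
clock: 6.38
tool_pos: [0.5384, -0.0288, 0.2161]
orientation: [-144.9, -0.1, -62.8]
force: [5.6, 7.1, -6.9]
opening: 0.0089
```

```bash
python3 st.py
```

```text
t 6.38 ang 1.1024 rad 0.201 y 0.0031 Ftan -10.52 Frad -2.46 Fy 3.78 j [  9.   -5.8 -33.  -20.5 -30.6  33. ]
```

Call:
servo_tool(
  rows=[
    [-0.8, -0.4, 0.4, 0, 0, 0],
  ],
)

```text
clock: 6.47
tool_pos: [0.5376, -0.0291, 0.2166]
orientation: [-144.9, -0.1, -62.8]
force: [5.2, 6.9, -6.5]
opening: 0.0089
```

```bash
python3 st.py
```

```text
t 6.47 ang 1.1071 rad 0.2011 y 0.0031 Ftan -9.89 Frad -2.33 Fy 3.73 j [  8.9  -5.9 -33.1 -20.5 -30.7  33. ]
```

Call:
servo_tool(
  rows=[
    [-0.8, -0.4, 0.3, 0, 0, 0],
  ],
)

```text
clock: 6.55
tool_pos: [0.5369, -0.0295, 0.217]
orientation: [-144.9, -0.1, -62.8]
force: [5.1, 7.5, -5.4]
opening: 0.0092
```

```bash
python3 st.py
```

```text
t 6.55 ang 1.1117 rad 0.201 y 0.0031 Ftan -9.57 Frad -1.34 Fy 4.34 j [  8.9  -6.  -33.1 -20.5 -30.8  33. ]
```

Call:
servo_tool(
  rows=[
    [-0.8, -0.4, 0.4, 0, 0, 0],
  ],
)

```text
clock: 6.63
tool_pos: [0.5361, -0.0299, 0.2175]
orientation: [-144.9, -0.1, -62.8]
force: [5.3, 7.4, -6.9]
opening: 0.0089
```

```bash
python3 st.py
```

```text
t 6.63 ang 1.1165 rad 0.201 y 0.0031 Ftan -10.29 Frad -2.65 Fy 4.2 j [  8.8  -6.1 -33.1 -20.5 -30.9  33.1]
```

Call:
servo_tool(
  rows=[
    [-0.8, -0.4, 0.3, 0, 0, 0],
  ],
)

```text
clock: 6.72
tool_pos: [0.5354, -0.0303, 0.2179]
orientation: [-144.9, -0.1, -62.8]
force: [4.5, 8.2, -5.1]
opening: 0.0091
```

```bash
python3 st.py
```

```text
t 6.72 ang 1.1211 rad 0.201 y 0.0031 Ftan -9.23 Frad -1.19 Fy 5.25 j [  8.8  -6.2 -33.1 -20.5 -31.   33.1]
```

Call:
servo_tool(
  rows=[
    [-0.8, -0.4, 0.4, 0, 0, 0],
    [-0.8, -0.4, 0.3, 0, 0, 0],
  ],
)

```text
clock: 6.88
tool_pos: [0.5338, -0.0311, 0.2187]
orientation: [-144.9, -0.1, -62.8]
force: [4.6, 8.1, -5.1]
opening: 0.0091
```

```bash
python3 st.py
```

```text
t 6.88 ang 1.1308 rad 0.2011 y 0.0031 Ftan -9.27 Frad -1.3 Fy 5.06 j [  8.7  -6.4 -33.2 -20.5 -31.1  33.2]
```

Call:
servo_tool(
  rows=[
    [-0.8, -0.4, 0.4, 0, 0, 0],
    [-0.8, -0.3, 0.3, 0, 0, 0],
  ],
)

```text
clock: 7.05
tool_pos: [0.5323, -0.0318, 0.2195]
orientation: [-144.9, -0.1, -62.8]
force: [4.5, 6.3, -5.1]
opening: 0.0089
```

```bash
python3 st.py
```

```text
t 7.05 ang 1.1401 rad 0.2011 y 0.0031 Ftan -8.4 Frad -1.72 Fy 3.56 j [  8.6  -6.6 -33.2 -20.5 -31.3  33.2]
```

Call:
servo_tool(
  rows=[
    [-0.8, -0.3, 0.3, 0, 0, 0],
    [-0.8, -0.4, 0.3, 0, 0, 0],
  ],
)

```text
clock: 7.22
tool_pos: [0.5309, -0.0326, 0.2203]
orientation: [-144.8, -0.2, -62.8]
force: [4.6, 6.2, -3.6]
opening: 0.0087
```

```bash
python3 st.py
```

```text
t 7.22 ang 1.1491 rad 0.2011 y 0.0032 Ftan -7.77 Frad -0.42 Fy 3.44 j [  8.5  -6.8 -33.3 -20.5 -31.4  33.3]
```

Call:
servo_tool(
  rows=[
    [-0.8, -0.4, 0.3, 0, 0, 0],
    [-0.8, -0.4, 0.3, 0, 0, 0],
  ],
)

```text
clock: 7.38
tool_pos: [0.5294, -0.0333, 0.2211]
orientation: [-144.8, -0.2, -62.8]
force: [4.6, 7.5, -2.6]
opening: 0.0089
```

```bash
python3 st.py
```

```text
t 7.38 ang 1.1582 rad 0.2012 y 0.0032 Ftan -7.9 Frad 0.64 Fy 4.59 j [  8.4  -7.  -33.3 -20.5 -31.6  33.3]
```

```bash
cat > ang.py <<'E'
from plant import ctrl,viewer
from h import *
o=ctrl.get_obs();T=R.from_euler('xyz',o['orientation'],degrees=True).as_matrix()
c=viewer.calibration("wrist");p,d=viewer.snapshot("wrist")
u,v=np.meshgrid(range(640),range(480));P=world(c,d,u,v)[d>.05]
Q=(P-o['tool_pos'])@T
m=(Q[:,0]>.02)&(Q[:,0]<.038)&(abs(Q[:,1])<.015)&(abs(Q[:,2])<.06);print("bar in tool",m.sum(),np.median(Q[m],0).round(4))
Rs=R.from_euler('z',.475).as_matrix();S=(P-[.5429,-.0299,0])@Rs-[-.1,0,.045]
r=np.hypot(S[:,0],S[:,2]);a=np.arctan2(S[:,2],S[:,0])
m=(r>.195)&(r<.215)&(abs(S[:,1])<.04)&(abs(S[:,1])>.015);print("bar ang",m.sum(),np.median(a[m]) if m.any() else 0)
for n in("scene","side"):
    c=viewer.calibration(n);p,d=viewer.snapshot(n);P=world(c,d,u,v)[d>.1];S=(P-[.5429,-.0299,0])@Rs-[-.1,0,.045]
    r=np.hypot(S[:,0],S[:,2]);a=np.arctan2(S[:,2],S[:,0])
    m=(r>.03)&(r<.155)&(S[:,1]>-.075)&(S[:,1]<-.045)&(a>-.1);print(n,m.sum(),np.percentile(a[m],[25,50,75]).round(3))
    cv2.imwrite(f"pics/{n}_last.png",p[...,::-1])
E
python3 ang.py
```

```text
bar in tool 1093 [ 0.0292  0.0006 -0.0117]
bar ang 6184 1.5877493249009405
scene 1644 [1.181 1.196 1.226]
side 1241 [1.167 1.182 1.205]
```

Call:
servo_tool(
  rows=[
    [-0.8, -0.4, 0.3, 0, 0, 0],
    [-0.8, -0.4, 0.3, 0, 0, 0],
    [-0.8, -0.4, 0.3, 0, 0, 0],
  ],
)

```text
clock: 7.78
tool_pos: [0.5272, -0.0345, 0.2223]
orientation: [-144.8, -0.2, -62.8]
force: [3.4, 8.1, -2.3]
opening: 0.0091
```

```bash
python3 st.py
```

```text
t 7.78 ang 1.1719 rad 0.2013 y 0.0032 Ftan -7.12 Frad 0.47 Fy 5.68 j [  8.2  -7.3 -33.4 -20.6 -31.8  33.5]
```

Call:
servo_tool(
  rows=[
    [-1.0, 0, 0.3, 0, 0, 0],
    [-1.0, 0, 0.3, 0, 0, 0],
    [-0.9, -0.3, 0.3, 0, 0, 0],
  ],
)

```text
clock: 8.03
tool_pos: [0.5247, -0.0355, 0.2235]
orientation: [-144.8, -0.3, -62.8]
force: [4.9, 1.9, -3.1]
opening: 0.0092
```

```bash
python3 st.py
```

```text
t 8.03 ang 1.1864 rad 0.2013 y 0.0034 Ftan -6.06 Frad -0.89 Fy -0.53 j [  8.3  -7.7 -33.6 -20.3 -31.9  33.3]
```

Call:
servo_tool(
  rows=[
    [-0.8, -0.4, 0.3, 0, 0, 0],
    [-0.9, -0.4, 0.3, 0, 0, 0],
    [-0.9, -0.4, 0.3, 0, 0, 0],
  ],
)

```text
clock: 8.28
tool_pos: [0.5222, -0.0367, 0.2246]
orientation: [-144.7, -0.3, -62.8]
force: [5.3, 2.3, -1.7]
opening: 0.0088
```

```bash
python3 st.py
```

```text
t 8.28 ang 1.2013 rad 0.2014 y 0.0034 Ftan -5.98 Frad 0.54 Fy -0.37 j [  8.1  -8.  -33.7 -20.4 -32.1  33.4]
```

```bash
python3 ang.py
```

```text
bar in tool 1096 [ 0.0293  0.0006 -0.0116]
bar ang 4924 1.2211776713725921
scene 1635 [1.224 1.24  1.267]
side 1250 [1.211 1.226 1.25 ]
```

Call:
servo_tool(
  rows=[
    [-0.8, -0.4, 0.3, 0, 0, 0],
    [-0.9, -0.4, 0.2, 0, 0, 0],
    [-0.9, -0.4, 0.3, 0, 0, 0],
  ],
)

```text
clock: 8.68
tool_pos: [0.5198, -0.0379, 0.2256]
orientation: [-144.7, -0.3, -62.8]
force: [5.8, 3.8, 1.8]
opening: 0.0091
```

```bash
python3 st.py
```

```text
t 8.68 ang 1.2154 rad 0.2014 y 0.0035 Ftan -5.78 Frad 4.1 Fy 0.7 j [  7.9  -8.3 -33.8 -20.4 -32.4  33.5]
```

Call:
servo_tool(
  rows=[
    [-0.8, -0.4, 0.5, 0, 0, 0],
    [-0.8, -0.4, 0.5, 0, 0, 0],
    [-0.8, -0.4, 0.5, 0, 0, 0],
  ],
)

```text
clock: 8.93
tool_pos: [0.5171, -0.0392, 0.2268]
orientation: [-144.8, -0.3, -62.8]
force: [4.1, 2.1, 1.9]
opening: 0.009
```

```bash
python3 st.py
```

```text
t 8.93 ang 1.2317 rad 0.2015 y 0.0036 Ftan -3.72 Frad 3.28 Fy 0.02 j [  7.8  -8.6 -33.8 -20.4 -32.7  33.6]
```

Call:
servo_tool(
  rows=[
    [-0.8, -0.4, 0.4, 0, 0, 0],
    [-0.8, -0.4, 0.4, 0, 0, 0],
  ],
)

```text
clock: 9.1
tool_pos: [0.5153, -0.0401, 0.2275]
orientation: [-144.8, -0.3, -62.8]
force: [4.2, 0.9, 3.3]
opening: 0.0091
```

```bash
python3 st.py
```

```text
t 9.1 ang 1.2421 rad 0.2015 y 0.0036 Ftan -2.9 Frad 4.43 Fy -1.12 j [  7.6  -8.8 -33.9 -20.4 -32.9  33.7]
```

Call:
servo_tool(
  rows=[
    [-0.8, -0.4, 0.3, 0, 0, 0],
    [-0.8, -0.4, 0.3, 0, 0, 0],
  ],
)

```text
clock: 9.27
tool_pos: [0.5136, -0.0409, 0.2281]
orientation: [-144.8, -0.3, -62.8]
force: [5.2, 1.3, 6.1]
opening: 0.0095
```

```bash
python3 st.py
```

```text
t 9.27 ang 1.2517 rad 0.2015 y 0.0037 Ftan -3.1 Frad 7.41 Fy -1.23 j [  7.5  -9.  -33.9 -20.4 -33.1  33.7]
```

Call:
servo_tool(
  rows=[
    [-0.7, -0.3, 0.6, 0, 0, 0],
    [-0.8, -0.4, 0.6, 0, 0, 0],
  ],
)

```text
clock: 9.43
tool_pos: [0.5116, -0.0417, 0.2288]
orientation: [-144.8, -0.3, -62.8]
force: [4.1, 0.8, 4.4]
opening: 0.0091
```

```bash
python3 st.py
```

```text
t 9.43 ang 1.263 rad 0.2014 y 0.0038 Ftan -2.53 Frad 5.45 Fy -1.13 j [  7.4  -9.2 -34.  -20.4 -33.3  33.7]
```

Call:
servo_tool(
  rows=[
    [-0.8, -0.4, 0.4, 0, 0, 0],
    [-0.8, -0.4, 0.4, 0, 0, 0],
  ],
)

```text
clock: 9.6
tool_pos: [0.5098, -0.0426, 0.2294]
orientation: [-144.9, -0.2, -62.8]
force: [3.9, -1.0, 5.6]
opening: 0.009
```

```bash
python3 st.py
```

```text
t 9.6 ang 1.2736 rad 0.2014 y 0.0039 Ftan -1.23 Frad 6.25 Fy -2.68 j [  7.3  -9.4 -34.  -20.4 -33.6  33.8]
```

```bash
python3 arc.py 1.27 .87 10 0; python3 arc.py .87 .47 10 0
```

```text
1.23 [ 6.8  3.5 -2.5] [-0.  0.]
1.19 [ 6.7  3.4 -2.8] [-0.  0.]
1.15 [ 6.6  3.4 -3.1] [-0.  0.]
1.11 [ 6.4  3.3 -3.4] [-0.  0.]
1.07 [ 6.3  3.2 -3.7] [-0.  0.]
1.03 [ 6.2  3.2 -4. ] [-0.  0.]
0.99 [ 6.   3.1 -4.3] [-0.  0.]
0.95 [ 5.9  3.  -4.5] [-0.  0.]
0.91 [ 5.7  2.9 -4.8] [-0.  0.]
0.87 [ 5.5  2.8 -5. ] [-0.  0.]
0.83 [ 5.3  2.7 -5.3] [-0.  0.]
0.79 [ 5.2  2.6 -5.5] [-0.  0.]
0.75 [ 5.   2.5 -5.7] [-0.  0.]
0.71 [ 4.7  2.4 -6. ] [-0.  0.]
0.67 [ 4.5  2.3 -6.2] [-0.  0.]
0.63 [ 4.3  2.2 -6.4] [-0.  0.]
0.59 [ 4.1  2.1 -6.6] [-0.  0.]
0.55 [ 3.8  2.  -6.7] [-0.  0.]
0.51 [ 3.6  1.8 -6.9] [-0.  0.]
0.47 [ 3.3  1.7 -7.1] [-0.  0.]
```

Call:
servo_tool(
  rows=[
    [7.1, 3.5, -1.8, 0, 0, 0],
    [6.7, 3.4, -2.5, 0, 0, 0],
    [6.6, 3.4, -3.1, 0, 0, 0],
    [6.4, 3.3, -3.4, 0, 0, 0],
    [6.3, 3.2, -3.7, 0, 0, 0],
  ],
)

```text
clock: 10.02
tool_pos: [0.5425, -0.0258, 0.2131]
orientation: [-145.0, -0.2, -62.8]
force: [4.9, -6.3, 4.1]
opening: 0.0088
```

```bash
python3 st.py
```

```text
t 10.02 ang 1.073 rad 0.2007 y 0.0038 Ftan 0.65 Frad 4.36 Fy -7.86 j [  9.6  -5.3 -33.1 -20.  -29.9  32.2]
```

Call:
servo_tool(
  rows=[
    [6.2, 3.2, -4.0, 0, 0, 0],
    [6.0, 3.1, -4.3, 0, 0, 0],
    [5.9, 3.0, -4.5, 0, 0, 0],
    [5.7, 2.9, -4.8, 0, 0, 0],
  ],
)

```text
clock: 10.35
tool_pos: [0.5663, -0.0138, 0.1951]
orientation: [-145.1, -0.2, -62.8]
force: [6.3, -7.4, 2.4]
opening: 0.0091
```

```bash
python3 st.py
```

```text
t 10.35 ang 0.9123 rad 0.2001 y 0.0036 Ftan -0.3 Frad 3.3 Fy -9.48 j [ 10.8  -1.7 -32.5 -20.6 -26.9  32.2]
```

Call:
servo_tool(
  rows=[
    [5.8, 2.2, -5.0, 0, 0, 0],
    [5.6, 2.2, -5.3, 0, 0, 0],
  ],
)

```text
clock: 10.52
tool_pos: [0.5773, -0.0086, 0.1845]
orientation: [-145.1, -0.1, -62.8]
force: [3.3, 0.5, 4.5]
opening: 0.0089
```

```bash
python3 st.py
```

```text
t 10.52 ang 0.8317 rad 0.1998 y 0.0032 Ftan 0.68 Frad 5.44 Fy -1.07 j [ 11.    0.2 -31.9 -21.5 -25.6  33. ]
```

Call:
servo_tool(
  rows=[
    [5.2, 2.6, -5.3, 0, 0, 0],
  ],
)

```text
clock: 10.6
tool_pos: [0.5824, -0.0059, 0.179]
orientation: [-145.1, -0.1, -62.8]
force: [4.0, -2.5, 2.7]
opening: 0.0085
```

```bash
python3 st.py
```

```text
t 10.6 ang 0.792 rad 0.1998 y 0.0033 Ftan 0.14 Frad 3.61 Fy -4.01 j [ 11.2   1.1 -31.7 -21.8 -24.9  33.3]
```

Call:
servo_tool(
  rows=[
    [2.5, 1.3, -2.9, 0, 0, 0],
  ],
)

```text
clock: 10.68
tool_pos: [0.5851, -0.0045, 0.1758]
orientation: [-145.1, -0.1, -62.8]
force: [5.9, -3.0, 3.8]
opening: 0.0088
```

```bash
python3 st.py
```

```text
t 10.68 ang 0.7697 rad 0.1997 y 0.0033 Ftan 0.06 Frad 5.45 Fy -5.31 j [ 11.3   1.6 -31.7 -22.  -24.5  33.4]
```

```bash
python3 arc.py .77 .25 13 .55; python3 arc.py .25 0.01 12 .3
```

```text
0.73 [ 4.7  2.4 -6. ] [-0.58  1.12]
0.69 [ 4.5  2.3 -6.2] [-0.58  1.12]
0.65 [ 4.3  2.2 -6.4] [-0.58  1.12]
0.61 [ 4.   2.1 -6.6] [-0.58  1.12]
0.57 [ 3.8  2.  -6.8] [-0.58  1.12]
0.53 [ 3.6  1.8 -6.9] [-0.58  1.12]
0.49 [ 3.3  1.7 -7.1] [-0.58  1.12]
0.45 [ 3.1  1.6 -7.2] [-0.58  1.12]
0.41 [ 2.8  1.4 -7.4] [-0.58  1.12]
0.37 [ 2.5  1.3 -7.5] [-0.58  1.12]
0.33 [ 2.3  1.2 -7.6] [-0.58  1.12]
0.29 [ 2.   1.  -7.7] [-0.58  1.12]
0.25 [ 1.7  0.9 -7.8] [-0.58  1.12]
0.23 [ 0.8  0.4 -3.9] [-0.16  0.31]
0.21 [ 0.7  0.4 -3.9] [-0.16  0.31]
0.19 [ 0.7  0.3 -3.9] [-0.16  0.31]
0.17 [ 0.6  0.3 -4. ] [-0.16  0.31]
0.15 [ 0.5  0.3 -4. ] [-0.16  0.31]
0.13 [ 0.4  0.2 -4. ] [-0.16  0.31]
0.11 [ 0.4  0.2 -4. ] [-0.16  0.31]
0.09 [ 0.3  0.2 -4. ] [-0.16  0.31]
0.07 [ 0.2  0.1 -4. ] [-0.16  0.31]
0.05 [ 0.2  0.1 -4. ] [-0.16  0.31]
0.03 [ 0.1  0.  -4. ] [-0.16  0.31]
0.01 [ 0.  0. -4.] [-0.16  0.31]
```

Call:
servo_tool(
  rows=[
    [5.2, 2.2, -5.6, -0.58, 1.12, 0],
    [5.0, 2.0, -5.9, -0.58, 1.12, 0],
    [4.3, 2.2, -6.4, -0.58, 1.12, 0],
    [4.0, 2.1, -6.6, -0.58, 1.12, 0],
    [3.8, 2.0, -6.8, -0.58, 1.12, 0],
  ],
)

```text
clock: 11.1
tool_pos: [0.6063, 0.006, 0.1439]
orientation: [-151.6, -0.1, -62.8]
force: [6.0, -1.2, 1.5]
opening: 0.0088
```

```bash
python3 st.py
```

```text
t 11.1 ang 0.57 rad 0.1996 y 0.003 Ftan -1.32 Frad 4.85 Fy -3.77 j [ 14.6   7.  -30.6 -14.  -25.2  23.9]
```

Call:
servo_tool(
  rows=[
    [4.4, 1.5, -6.6, -0.58, 1.12, 0],
    [3.7, 1.4, -6.8, -0.58, 1.12, 0],
    [3.1, 1.6, -7.2, -0.58, 1.12, 0],
    [2.8, 1.4, -7.4, -0.58, 1.12, 0],
  ],
)

```text
clock: 11.43
tool_pos: [0.6192, 0.0122, 0.1152]
orientation: [-156.7, -0.0, -62.8]
force: [-0.8, 3.7, -0.2]
opening: 0.0085
```

Call:
servo_tool(
  rows=[
    [2.5, 1.3, -7.5, -0.58, 1.12, 0],
    [2.3, 1.2, -7.6, -0.58, 1.12, 0],
    [2.0, 1.0, -7.7, -0.58, 1.12, 0],
  ],
)

```text
clock: 11.68
tool_pos: [0.626, 0.0154, 0.0925]
orientation: [-160.5, -0.0, -62.8]
force: [-0.9, 5.1, -0.3]
opening: 0.0089
```

```bash
python3 st.py; python3 ang.py
```

```text
t 11.68 ang 0.2891 rad 0.1995 y 0.0023 Ftan -0.73 Frad 1.42 Fy 4.93 j [ 17.   14.8 -27.8  -7.1 -28.4  16. ]
bar in tool 1118 [ 0.0293  0.0006 -0.0142]
bar ang 17471 0.6941653824703878
scene 1302 [0.309 0.325 0.352]
side 786 [0.308 0.324 0.35 ]
```

View pics/scene_last.png

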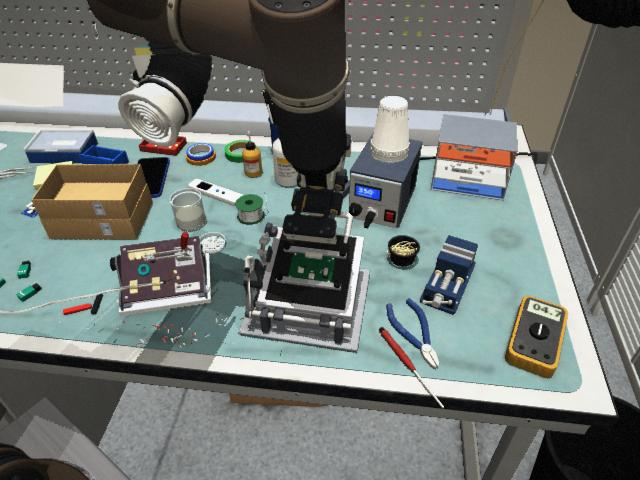

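Call:
servo_tool(
  rows=[
    [1.0, 0.5, -3.9, -0.16, 0.31, 0],
    [0.9, 0.5, -3.9, -0.16, 0.31, 0],
    [0.8, 0.4, -3.9, -0.16, 0.31, 0],
    [0.7, 0.4, -3.9, -0.16, 0.31, 0],
    [0.7, 0.3, -3.9, -0.16, 0.31, 0],
  ],
)

```text
clock: 12.25
tool_pos: [0.6298, 0.0173, 0.0736]
orientation: [-162.2, -0.0, -62.8]
force: [-4.5, 4.8, 5.6]
opening: 0.0092
```

```bash
python3 st.py
```

```text
t 12.25 ang 0.1924 rad 0.1995 y 0.0022 Ftan 5.8 Frad -0.66 Fy 6.33 j [ 17.3  17.1 -27.4  -6.4 -28.   15.1]
```

Call:
servo_tool(
  rows=[
    [0.5, 0.4, -4, -0.16, 0.31, 0],
    [0.5, 0.3, -4, -0.16, 0.31, 0],
    [0.4, 0.2, -4, -0.16, 0.31, 0],
  ],
)

```text
clock: 12.5
tool_pos: [0.6314, 0.0178, 0.0637]
orientation: [-163.1, -0.1, -62.7]
force: [-15.7, 3.4, 24.5]
opening: 0.009
```

```bash
python3 st.py
```

```text
t 12.5 ang 0.1421 rad 0.1996 y 0.002 Ftan 25.97 Frad -8.85 Fy 10.25 j [ 17.5  18.3 -27.3  -5.9 -28.   14.6]
```

```bash
python3 ang.py
python3 - <<'E'
import cv2,numpy as np
a=cv2.imread("pics/scene_last.png")[140:360,225:385];b=cv2.imread("pics/side_last.png")[120:340,220:380]
cv2.imwrite("pics/c5.png",np.hstack([cv2.resize(a,None,fx=2.5,fy=2.5,interpolation=2),cv2.resize(b,None,fx=2.5,fy=2.5,interpolation=2)]))
E
```

```text
bar in tool 1126 [ 0.0292  0.0006 -0.0142]
bar ang 15149 0.5277406900199373
scene 1163 [0.167 0.182 0.208]
side 672 [0.163 0.178 0.207]
```

View pics/c5.png

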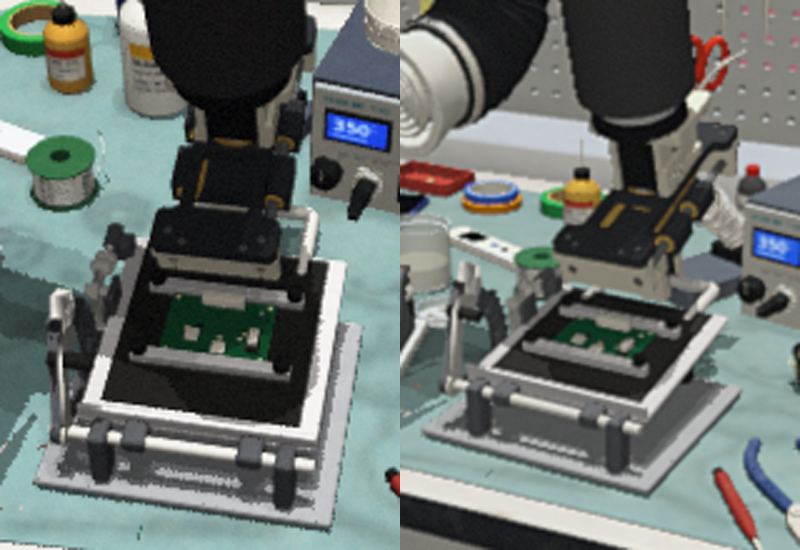

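```bash
python3 st.py
python3 - <<'E'
from h import *
from plant import viewer,ctrl
import numpy as np
o=ctrl.get_obs();print(o['force'],o['moment'])
u,v=np.meshgrid(range(640),range(480));Rs=R.from_euler('z',.475).as_matrix()
T=R.from_euler('xyz',o['orientation'],degrees=True).as_matrix()
# obstacles from initial pictures, within gripper box in tool frame
for n in("scene",):
    d,c=load(n);P=world(c,d,u,v)[d>.1];Q=(P-o['tool_pos'])@T
    m=(abs(Q[:,0])<.06)&(Q[:,1]<-.02)&(Q[:,1]>-.13)&(Q[:,2]<0)&(Q[:,2]>-.3)
    S=(P[m]-[.5429,-.0299,0])@Rs
    k=(Q[m][:,2]<-.02);k&=S[:,0]>.125
    for q,s in list(zip(Q[m][k],S[k]))[::12]:print(q.round(3),s.round(3))
E
```

```text
t 12.65 ang 0.1372 rad 0.1995 y 0.0021 Ftan 1.51 Frad -0.98 Fy 5.05 j [ 17.5  18.4 -27.3  -5.9 -27.9  14.6]
[-3.35797171  3.94678363  1.35715736] [0.95642939 1.83595559 0.43162646]
[-0.06  -0.087 -0.101] [0.155 0.062 0.184]
[-0.056 -0.09  -0.092] [0.16  0.058 0.177]
[-0.052 -0.095 -0.085] [0.167 0.054 0.171]
[-0.051 -0.098 -0.079] [0.172 0.054 0.167]
[-0.051 -0.095 -0.08 ] [0.169 0.053 0.167]
[-0.053 -0.091 -0.082] [0.164 0.056 0.167]
[-0.059 -0.091 -0.078] [0.166 0.062 0.163]
[-0.042 -0.109 -0.059] [0.188 0.045 0.151]
[-0.044 -0.102 -0.064] [0.18  0.047 0.154]
[-0.049 -0.098 -0.066] [0.176 0.051 0.154]
[-0.054 -0.097 -0.064] [0.175 0.057 0.152]
[-0.038 -0.118 -0.041] [0.201 0.04  0.136]
[-0.042 -0.11  -0.048] [0.192 0.044 0.14 ]
[-0.042 -0.112 -0.042] [0.196 0.045 0.135]
[-0.042 -0.111 -0.041] [0.195 0.044 0.134]
[-0.04  -0.114 -0.034] [0.2   0.042 0.128]
[-0.029 -0.124 -0.021] [0.213 0.031 0.119]
[ 0.037 -0.117 -0.02 ] [ 0.207 -0.034  0.116]
[ 0.037 -0.113 -0.023] [ 0.202 -0.035  0.117]
[ 0.036 -0.11  -0.024] [ 0.199 -0.033  0.117]
[ 0.058 -0.113 -0.023] [ 0.202 -0.055  0.118]
[ 0.041 -0.108 -0.02 ] [ 0.198 -0.039  0.114]
[ 0.051 -0.105 -0.023] [ 0.195 -0.049  0.115]
[ 0.055 -0.102 -0.024] [ 0.192 -0.053  0.115]
[ 0.054 -0.1   -0.02 ] [ 0.191 -0.051  0.111]
```

Call:
servo_tool(
  rows=[
    [0.4, 0.2, -3, -0.16, 0.31, 0],
    [0.4, 0.2, -3, -0.16, 0.31, 0],
    [0.3, 0.2, -3, -0.16, 0.31, 0],
    [0, 0, 0, 0, 0, 0],
  ],
)

```text
clock: 12.98
tool_pos: [0.6322, 0.0184, 0.0523]
orientation: [-164.3, -0.0, -62.8]
force: [-1.5, 2.9, -3.5]
opening: 0.0083
```

```bash
python3 st.py
```

```text
t 12.98 ang 0.0851 rad 0.1995 y 0.0021 Ftan -3.47 Frad -0.34 Fy 3.25 j [ 17.7  19.6 -27.   -5.4 -28.   14. ]
```

Call:
servo_tool(
  rows=[
    [0.2, 0.1, -3, -0.16, 0.31, 0],
    [0.2, 0.1, -3, -0.16, 0.31, 0],
    [0.1, 0.1, -3, -0.16, 0.31, 0],
    [0, 0, 0, 0, 0, 0],
  ],
)

```text
clock: 13.32
tool_pos: [0.6327, 0.0186, 0.043]
orientation: [-165.4, -0.0, -62.8]
force: [-2.0, -1.3, -4.3]
opening: 0.0089
```

```bash
python3 st.py
```

```text
t 13.32 ang 0.0384 rad 0.1996 y 0.0021 Ftan -4.22 Frad -2.51 Fy -0.23 j [ 17.8  20.7 -26.8  -4.9 -28.2  13.5]
```

Call:
servo_tool(
  rows=[
    [0.1, 0, -2, 0, 0, 0],
    [0, 0, -2, 0, 0, 0],
    [0, 0, -1, 0, 0, 0],
    [0, 0, 0, 0, 0, 0],
  ],
)

```text
clock: 13.65
tool_pos: [0.6328, 0.0186, 0.0386]
orientation: [-165.3, -0.0, -62.8]
force: [-4.6, -1.2, -3.4]
opening: 0.0089
```

```bash
python3 st.py; python3 ang.py
```

```text
t 13.65 ang 0.0164 rad 0.1996 y 0.002 Ftan -3.27 Frad -4.67 Fy 1.02 j [ 17.8  21.  -27.   -5.1 -27.5  13.6]
bar in tool 2020 [ 0.0284 -0.0006 -0.0117]
bar ang 17020 0.40990371064924863
scene 1046 [0.04  0.055 0.081]
side 572 [0.042 0.056 0.091]
```

Call:
servo_tool(
  rows=[
    [0, 0, -1, 0, 0, 0],
    [0, 0, -1, 0, 0, 0],
    [0, 0, -1, 0, 0, 0],
    [0, 0, 0, 0, 0, 0],
  ],
)

```text
clock: 14.13
tool_pos: [0.6328, 0.0186, 0.0359]
orientation: [-165.3, -0.1, -62.8]
force: [-6.2, -2.4, -2.3]
opening: 0.0091
```

```bash
python3 st.py
```

```text
t 14.13 ang 0.0028 rad 0.1996 y 0.002 Ftan -2.33 Frad -6.59 Fy 0.7 j [ 17.8  21.3 -27.1  -5.1 -27.2  13.7]
```

Call:
servo_tool(
  rows=[
    [0, 0, -0.7, 0, 0, 0],
    [0, 0, -0.7, 0, 0, 0],
    [0, 0, 0, 0, 0, 0],
  ],
)

```text
clock: 14.38
tool_pos: [0.6329, 0.0186, 0.0349]
orientation: [-165.3, -0.1, -62.8]
force: [-8.7, -1.0, 1.9]
opening: 0.0086
```

```bash
python3 st.py
```

```text
t 14.38 ang -0.0021 rad 0.1997 y 0.002 Ftan 1.88 Frad -8.23 Fy 3.13 j [ 17.8  21.4 -27.1  -5.1 -27.1  13.7]
```

```bash
python3 arc.py 0 .28 10 0
python3 - <<'E'
from h import *
u,v=np.meshgrid(range(640),range(480));Rs=R.from_euler('z',.475).as_matrix()
d,c=load("scene");P=world(c,d,u,v)[d>.1];S=(P-[.5429,-.0299,0])@Rs-[-.1,0,.045]
r=np.hypot(S[:,0],S[:,2]);a=np.arctan2(S[:,2],S[:,0])
m=(r>.03)&(r<.155)&(S[:,1]>-.075)&(S[:,1]<-.045)&(a>-.1);print(m.sum(),np.percentile(a[m],[25,50,75]).round(3)-.038)
E
```

```text
0.028 [-0.1 -0.   5.6] [ 0. -0.]
0.056 [-0.2 -0.1  5.6] [ 0. -0.]
0.084 [-0.3 -0.2  5.6] [ 0. -0.]
0.112 [-0.5 -0.3  5.6] [ 0. -0.]
0.14 [-0.6 -0.3  5.6] [ 0. -0.]
0.168 [-0.8 -0.4  5.5] [ 0. -0.]
0.196 [-0.9 -0.5  5.5] [ 0. -0.]
0.224 [-1.  -0.5  5.5] [ 0. -0.]
0.252 [-1.2 -0.6  5.4] [ 0. -0.]
0.28 [-1.3 -0.7  5.4] [ 0. -0.]
1533 [0.591 0.606 0.633]
```

Call:
servo_tool(
  rows=[
    [-0.6, -0.3, 5.6, 0, 0, 0],
    [-0.7, -0.4, 5.6, 0, 0, 0],
    [-0.6, -0.4, 5.6, 0, 0, 0],
    [-0.5, -0.3, 5.6, 0, 0, 0],
    [-0.6, -0.3, 5.6, 0, 0, 0],
  ],
)

```text
clock: 14.8
tool_pos: [0.631, 0.0177, 0.0634]
orientation: [-165.2, -0.1, -62.8]
force: [0.7, 1.7, -12.6]
opening: 0.0087
```

```bash
python3 st.py
```

```text
t 14.8 ang 0.1409 rad 0.1996 y 0.0021 Ftan -12.7 Frad -0.36 Fy 1.14 j [ 17.8  18.9 -26.2  -4.7 -30.3  13.2]
```

Call:
servo_tool(
  rows=[
    [-0.8, -0.4, 5.5, 0, 0, 0],
    [-0.9, -0.5, 5.5, 0, 0, 0],
    [-1.0, -0.5, 5.5, 0, 0, 0],
    [-1.2, -0.6, 5.4, 0, 0, 0],
  ],
)

```text
clock: 15.13
tool_pos: [0.6271, 0.0157, 0.0858]
orientation: [-165.1, -0.1, -62.8]
force: [-0.6, 3.7, -10.0]
opening: 0.0089
```

```bash
python3 st.py
```

```text
t 15.13 ang 0.2557 rad 0.1996 y 0.002 Ftan -9.99 Frad -1.36 Fy 3.56 j [ 17.7  16.8 -25.6  -4.4 -33.   12.9]
```

Call:
servo_tool(
  rows=[
    [-0.6, -0.3, 2.2, 0, 0, 0],
    [-0.4, -0.2, 1.7, 0, 0, 0],
    [0, 0, 0, 0, 0, 0],
  ],
)

```text
clock: 15.38
tool_pos: [0.6262, 0.0152, 0.0896]
orientation: [-165.1, -0.1, -62.7]
force: [-1.5, 5.8, -4.2]
opening: 0.0088
```

```bash
python3 st.py
```

```text
t 15.38 ang 0.2752 rad 0.1996 y 0.002 Ftan -4.45 Frad 0.14 Fy 5.89 j [ 17.7  16.5 -25.5  -4.3 -33.4  12.9]
```

Call:
servo_tool(
  rows=[
    [0.3, 0.2, -1.5, 0, 0, 0],
    [0.3, 0.2, -1.5, 0, 0, 0],
    [0.3, 0.2, -1.5, 0, 0, 0],
    [0, 0, 0, 0, 0, 0],
  ],
)

```text
clock: 15.72
tool_pos: [0.6274, 0.0157, 0.0846]
orientation: [-165.1, -0.1, -62.7]
force: [-1.3, 5.6, -2.9]
opening: 0.0087
```

```bash
python3 st.py
```

```text
t 15.72 ang 0.2495 rad 0.1996 y 0.0019 Ftan -3.17 Frad 0.61 Fy 5.6 j [ 17.7  16.9 -25.7  -4.3 -32.8  12.9]
```

Call:
servo_tool(
  rows=[
    [0.3, 0.2, -1.5, 0, 0, 0],
    [0.3, 0.2, -1.5, 0, 0, 0],
    [0, 0, 0, 0, 0, 0],
  ],
)

```text
clock: 15.97
tool_pos: [0.628, 0.016, 0.0822]
orientation: [-165.1, -0.1, -62.7]
force: [-4.9, 5.4, 2.5]
opening: 0.0086
```

```bash
python3 st.py
```

```text
t 15.97 ang 0.2368 rad 0.1997 y 0.0019 Ftan 2.89 Frad -1.24 Fy 6.99 j [ 17.7  17.2 -25.7  -4.4 -32.5  12.9]
```

Call:
servo_tool(
  rows=[
    [0.2, 0.1, -1.2, 0, 0, 0],
    [0, 0, 0, 0, 0, 0],
  ],
)

```text
clock: 16.13
tool_pos: [0.6283, 0.016, 0.0813]
orientation: [-165.1, -0.1, -62.7]
force: [-6.6, 3.8, 4.0]
opening: 0.0086
```

```bash
python3 st.py
```

```text
t 16.13 ang 0.2321 rad 0.1997 y 0.0018 Ftan 4.86 Frad -3.04 Fy 6.41 j [ 17.7  17.2 -25.8  -4.4 -32.4  13. ]
```

Call:
servo_tool(
  rows=[
    [-0.2, -0.1, 0.8, 0, 0, 0],
    [0, 0, 0, 0, 0, 0],
  ],
)

```text
clock: 16.3
tool_pos: [0.6281, 0.016, 0.082]
orientation: [-165.1, -0.1, -62.7]
force: [-4.7, 3.0, 3.1]
opening: 0.0087
```

Call:
servo_tool(
  rows=[
    [0, 0, 0, 0, 0, 0],
    [0, 0, 0, 0, 0, 0],
    [0, 0, 0, 0, 0, 0],
    [0, 0, 0, 0, 0, 0],
  ],
  fingers=22,
)

```text
clock: 16.63
tool_pos: [0.6281, 0.0157, 0.0814]
orientation: [-165.1, -0.1, -62.8]
force: [-0.8, 0.1, -0.4]
opening: 0.0215
```

```bash
python3 st.py; python3 ang.py
```

```text
t 16.63 ang 0.2331 rad 0.1995 y 0.0016 Ftan -0.26 Frad -0.78 Fy 0.44 j [ 17.7  17.2 -25.8  -4.4 -32.4  12.9]
bar in tool 1101 [ 0.0294  0.0006 -0.0144]
bar ang 15921 0.6425317886812678
scene 1255 [0.262 0.277 0.303]
side 750 [0.258 0.273 0.301]
```

Call:
servo_tool(
  rows=[
    [-2.3, -1.2, 9.7, 0, 0, 0],
    [-2.3, -1.2, 9.7, 0, 0, 0],
    [-4.6, -2.4, 19.4, 0, 0, 0],
    [-4.6, -2.4, 19.4, 0, 0, 0],
    [-6.8, -3.5, 29, 0, 0, 0],
  ],
)

```text
clock: 17.2
tool_pos: [0.6056, 0.0049, 0.1682]
orientation: [-165.3, -0.0, -62.8]
force: [0.7, 0.8, 0.4]
opening: 0.0218
```

Call:
servo_tool(
  rows=[
    [-6.8, -3.5, 29, 0, 0, 0],
    [0, 0, 0, 0, 0, 0],
    [0, 0, 0, 0, 0, 0],
    [0, 0, 0, 0, 0, 0],
  ],
)

```text
clock: 17.53
tool_pos: [0.5998, 0.0017, 0.198]
orientation: [-165.1, -0.1, -62.8]
force: [1.1, 0.6, -0.8]
opening: 0.0222
```

```bash
python3 st.py; python3 ang.py; python3 ang.py|tail -2
```

```text
t 17.53 ang 0.7861 rad 0.2299 y 0.0021 Ftan -1.43 Frad 0.35 Fy -0.01 j [ 17.1   7.3 -21.3  -3.4 -46.7  12.2]
bar in tool 0 [nan nan nan]
bar ang 2069 0.24872247327218944
scene 1263 [0.261 0.276 0.305]
side 750 [0.26  0.274 0.304]
scene 1253 [0.262 0.277 0.308]
side 758 [0.259 0.273 0.304]
  return _methods._mean(a, axis=axis, dtype=dtype,
  ret = um.true_divide(
  return _methods._mean(a, axis=axis, dtype=dtype,
  ret = um.true_divide(
```

View pics/side_last.png

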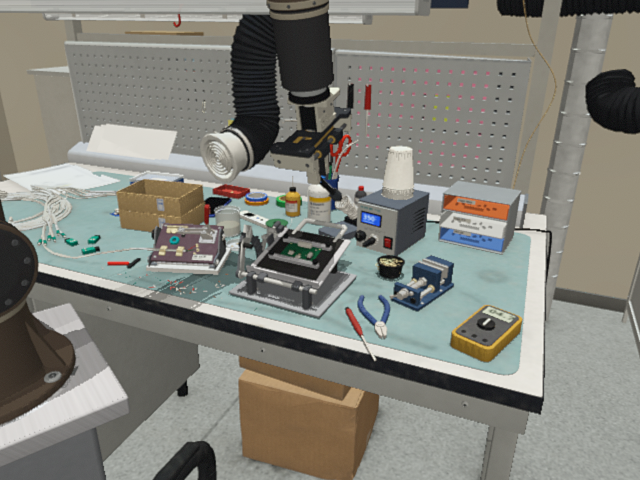

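```bash
python3 -c "
from plant import ctrl
print(ctrl.close_job())"
```

```text
the job is handed in; nothing more can be done
None
```

The panel is propped at about 0.237 rad, which I take to be the lowest notch, and I handed the job in after about 18 s of robot time.

- **Release:** I lifted the bar to about 1.27 rad. The lift peaked near 10.7 N, fell away to about 1 N, and never climbed past 12 N. On the way down there was no notch.
- **Re-arm and home:** The wedge resistance gave way at about 0.14 rad, and then I lowered the panel onto the rest pad at 0 rad. Contact there was light, with the measured force changing by about 4 N.
- **Lowest notch:** I raised the panel to 0.275 rad and let it down until it was supported. After the gripper let go, two depth checks from both cameras read a steady angle of about 0.237 rad. The notch I predicted from the starting position was 0.246 rad.
- **Last look:** The gripper is clear and about 0.1 m above the panel. The bystanders look unmoved in the picture, but I did not measure them.

**Points that did not fit:**
- The force reading at the wedge briefly reached about 26 N, against the stated 10 N or so. It was gone 0.15 s later. I took it for the pawl snapping over, though a light brush of the gripper against a nearby tool can't be ruled out.
- When I pressed down lightly to test the notch, the bar gave a little. The steady released angle, inside the required range, is the better evidence that the pawl is holding.

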